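# Centre the jog wheel on the scale pan, then zero the scale

## Task

The heavy blue-faced jog wheel was left hanging over the edge of the bench scale's round pan. Working from above, press on the wheel just hard enough to drag it along - the load cell is delicate, so never push on it with more than 12 N - until it sits centred, with an even rim of pan showing all round and nothing overhanging. Then let go of it and press the green zero key fully down, leaving the wheel centred and flat on the pan, the key back up, and the brass weight and everything else on the bench where they are.

Things in the scene. Friction and masses are not known exactly. Their poses are not given: they have to be found in the camera images.
- wheel: Jog wheel, a loose disc 100 mm in diameter, 10 mm thick, 0.4 to 0.65 kg: bare steel below, flat grippy blue rubber on top with a dark circle and a brass dot at the centre. Origin: centre of the underside, z up. It lies on the pan 10 to 23 mm off centre, too wide to grasp; the ring leaves no room for a finger on the side where it overhangs.
- pan_top (a point): Centre of the top face of the scale's round bright-steel pan: 112 mm diameter, level, 14 mm above the deck, on a stiff load-cell spring (gives under 1 mm at the forces allowed). The wheel rubs on it about half as strongly as a finger on the rubber, so it takes some 5 to 8 N of downward press on the wheel's middle to drag it without the finger slipping.
- scale: Fixed bench scale: grey base 260 mm (x) by 190 mm (y), flat deck 46 mm above the bench. Origin: centre of the underside; the display and key are at its -x end. A white draught ring stands on the deck around the pan: centre at x = +35 mm, y = 0, inner diameter 152 mm, outer 162 mm, its rim 80 mm above the bench (20 mm above the pan, 10 mm above the wheel).
- key_top (a point): Centre of the top of the round green zero key (20 mm diameter) at the front right corner of the scale's deck, in a black housing 36 mm across and 12 mm high; the key stands 9 mm proud of it, its top 21 mm above the deck. Pressed straight down; this point moves with the key.
- key (a joint): Travel of the green key, m: 0 is up, 0.005 fully down. It is sprung: about 1.2 N to start it, 4 N to hold it fully down, and it comes back up by itself.
- weight: Brass weight, upright cylinder 20 mm diameter, 26 mm high, 70 g, loose on the deck at the front left corner of the scale. Leave it standing where it is. Origin: centre of the underside.
- driver: Red-handled screwdriver lying on the bench to the robot's right; bystander. Origin: at the middle of its length, underside.
- spool: Steel spool, 60 mm diameter, 28 mm high, on the bench to the left; bystander. Origin: centre of the underside.
- bowl: Steel bowl, 124 mm across, 50 mm high, on the bench to the left; bystander. Origin: centre of the underside.
- tape: Green tape measure, 65 x 34 x 62 mm, on the bench to the right; bystander. Origin: centre of the underside.
- knobcap: Black control knob, 32 mm diameter, 18 mm high, on the bench to the left; bystander. Origin: centre of the underside.
There are look-alikes about, which are no part of the job. Of the things like the wheel, leave any that is white; of the rest the smaller one is meant.

How it is judged:
By the outcome, as a careful person would: the job done as asked, in the order asked, and still so for the second after the job is handed in, with the robot touching nothing.
It also fails if it takes over 48 s, if anything falls off the work surface, if the arm or the gripper's body presses on something with over 40 N, if the wrist force passes 120 N, or if a joint passes its speed limit or range.

## Robot

A 6-joint arm with a two-finger parallel gripper is mounted at the origin on the work surface. World frame = base frame: x ahead of the robot, y to its left, z up, the work surface at z = 0. Lengths are in m, angles in degrees, forces in N, time in s.
With the tool pointing down it reaches from about 0.4 to 0.825 m from the base axis. Payload 7 kg.
Tool frame: the origin (TCP) lies midway between the tips of the shut fingers; the grasp point (between the pads) lies 19 mm behind it; z points along the fingers, y is the line along which they close (so a half turn about z gives the same grasp; the last joint's range is limited). The gripper opens to 88 mm and grips with 3 to 60 N. Pads are 19 mm wide; open, the fingers measure 130 mm over their backs; the gripper's body (78 mm by 193 mm) begins 47 mm behind the grasp point.
Start: joints at [93.283, 20.546, 0.682, 0, -70.136, -16.507], TCP at [0.154, 0.657, 0.227] pointing down, gripper open.
Joint ranges: [-176.03, 176.03], [-82.01, 121.73], [-58.28, 71.71], [-173.87, 95.51], [-174.79, -0.11], [-173.66, 173.66]. Speed limits (degrees/s): [136.94, 136.94, 172.46, 180, 180, 180].

## Interface

Orientations are given as a 3x3 rotation matrix whose columns are the frame's x, y, z axes.
In Python, from rig import robot gives the robot as it stands. Calls block until the motion is done:
- robot.goto(position, orientation): joint-space move of the TCP to a pose.
- robot.servo_line(position, ori=None, speed=0.15): straight line of the TCP; ori=None keeps the orientation; speed is the mean speed in m/s.
- robot.movej(angles): joint-space move.
- robot.move_gripper(opening): opening from 0.0 (shut) to 1.0 (fully open); the grip force is fixed at half the most; returns when the fingers have stopped.
- robot.dwell(seconds).
- robot.ik(position, orientation): joint angles nearest the present ones, or None.
- robot.grab_frame(name): name is "scene" or "top"; returns (picture, depth): 480x640x3 uint8, red, green, blue; 480x640 float32, m along the optical axis (not along the pixel's ray), 0 where there is no reading.
- robot.camera_info(name): a dict with "vfov" (degrees; the focal length in pixels is half the picture's height over the tangent of half this angle, whatever the lens; pixels are square), "cx", "cy" (the principal point, pixels), "k1" (the pictures are not rectified: a ray, as slopes to the right and down, at radius r is drawn at 1 + k1 r^2 times it, then the intrinsics apply), "view" (4x4, takes a point from world to camera coordinates). Camera axes: x right, y down, z forward; pixel columns grow to the right and rows downward; lengths in m; the calibration is good to about 2 mm. A picture is of the moment at which its call begins. camera_info takes no time and is no camera call.
A pose or a line that the arm cannot do raises robot.Unreachable and nothing moves.
- robot.job_done(): hands the job in; it is judged then, once.
Readings, each from a call of its own:
- robot.read_t(): time.
- robot.read_qpos(): joint angles.
- robot.read_qvel(): joint speeds.
- robot.read_effort(): joint torques, N m.
- robot.read_position(): TCP position.
- robot.read_tcp_rot(): TCP orientation.
- robot.read_force(): force on the tool from outside, world axes, zero at the start.
- robot.read_ft_torque(): the same for the moment, N m.
- robot.read_grip_width(): opening from 0.0 (shut) to 1.0 (fully open).
- robot.read_finger_force(): force on a finger pad.
Only numpy, scipy, OpenCV 4.12 (cv2) and the standard library are available. Lean on these libraries where they do the work, as an engineer would, in place of code of your own. Each camera call takes 0.05 s, during which the arm holds its last target. There are 200 camera calls.

## Working session

There is one attempt and no reset: what is moved stays moved. The work goes in short steps, each a Python script; the robot and the scene stay as the last script left them, time stands still between calls to the robot, and variables do not carry over. Pictures are saved under pics/ and viewed, at most 10 in all, crops included, and the job is handed in when it is done.

```bash
ls; mkdir -p pics
cat > h.py <<'E'
import numpy as np, cv2
from rig import robot
def K(n):
    c=robot.camera_info(n); f=240/np.tan(np.radians(c["vfov"]/2)); return c,f
def ray(n,px):
    c,f=K(n); px=np.atleast_2d(px).astype(float)
    d=np.stack([(px[:,0]-c["cx"])/f,(px[:,1]-c["cy"])/f],1); u=d.copy()
    for _ in range(20): u=d/(1+c["k1"]*(u**2).sum(1,keepdims=True))
    V=np.array(c["view"]); R=V[:3,:3]; o=-R.T@V[:3,3]
    return o,np.c_[u,np.ones(len(u))]@R
def onplane(n,px,z):
    o,d=ray(n,px); return o+d*((z-o[2])/d[:,2:3])
def proj(n,P):
    c,f=K(n); V=np.array(c["view"]); p=np.atleast_2d(P)@V[:3,:3].T+V[:3,3]
    u=p[:,:2]/p[:,2:]; u=u*(1+c["k1"]*(u**2).sum(1,keepdims=True)); return u*f+[c["cx"],c["cy"]]
def grab(n,name=None):
    im,d=robot.grab_frame(n)
    if name: cv2.imwrite("pics/"+name,im[:,:,::-1])
    return im,d
E
python3 - <<'E'
from h import *
for n in("scene","top"):
    im,d=grab(n,n+"0.png"); np.save(n+"0.npy",d); print(robot.camera_info(n))
print(robot.read_t(),robot.read_force(),robot.read_tcp_rot())
E
```

```text
pics
{'vfov': 43.48258634677703, 'cx': 315.55243035717166, 'cy': 242.38971212544283, 'k1': -0.0964114874707356, 'view': array([[-0.59989198,  0.79999433,  0.01177661,  0.3133822 ],
       [ 0.68291576,  0.51965599, -0.51340406, -0.32307425],
       [-0.41684012, -0.29994454, -0.85806619,  1.37492036],
       [ 0.        ,  0.        ,  0.        ,  1.        ]])}
{'vfov': 53.536659396197706, 'cx': 316.7951838504862, 'cy': 245.23989447981117, 'k1': -0.10235680120952222, 'view': array([[ 0.01483984, -0.99943423,  0.03018279,  0.00395609],
       [-0.98664471, -0.01953361, -0.16171166,  0.5552618 ],
       [ 0.16220975, -0.02737992, -0.98637637,  0.89049293],
       [ 0.        ,  0.        ,  0.        ,  1.        ]])}
0.1 [-0.63469426 -0.22605778  0.00310019] [[ 9.73465202e-01 -2.28835013e-01 -1.93376769e-04]
 [-2.28835043e-01 -9.73464063e-01 -1.49677669e-03]
 [ 1.54269578e-04  1.50131140e-03 -9.99998861e-01]]
```

View pics/top0.png

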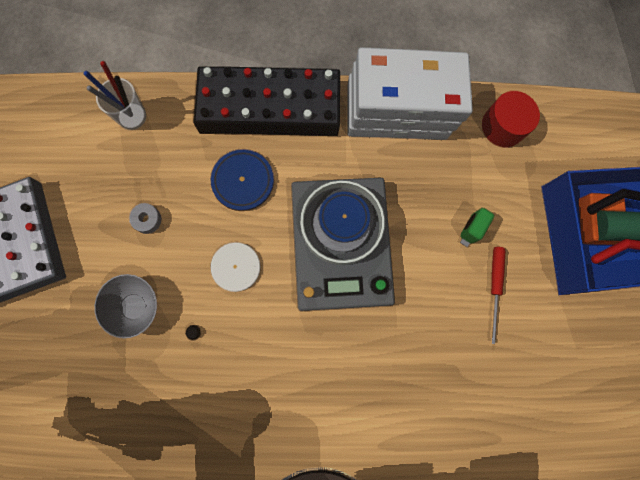

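View pics/scene0.png

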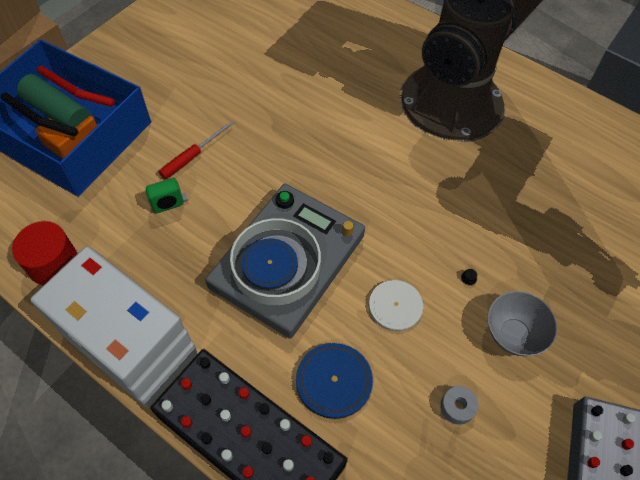

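Wheel candidates in top view: large blue disc (242,180), white disc (235,267), small blue disc (344,216) on the pan. The white one is excluded and, of the blue ones, the smaller, on the pan, is meant.

```bash
cat >> h.py <<'E'
def cont(mask):
    cs,_=cv2.findContours(mask.astype(np.uint8),cv2.RETR_EXTERNAL,cv2.CHAIN_APPROX_NONE); return cs
def circ(P):
    A=np.c_[2*P[:,:2],np.ones(len(P))]; s=np.linalg.lstsq(A,(P[:,:2]**2).sum(1),rcond=None)[0]
    return s[0],s[1],np.sqrt(s[2]+s[0]**2+s[1]**2)
def robust(P):
    for _ in range(8):
        x,y,r=circ(P); e=abs(np.hypot(P[:,0]-x,P[:,1]-y)-r); P=P[e<=max(np.percentile(e,90),.0007)]
    return np.array([x,y,r])
def region(mask,c,rad):
    m=np.zeros(mask.shape,np.uint8); cv2.circle(m,tuple(int(v) for v in c),rad,1,-1); return mask.astype(bool)&(m>0)
def hsv(im): return [a.astype(int) for a in cv2.split(cv2.cvtColor(im,cv2.COLOR_RGB2HSV))]
def biggest(mask): return max(cont(mask),key=cv2.contourArea)[:,0,:]
def wheel(n,im,c,rad):
    h,s,v=hsv(im); m=region((abs(h-112)<15)&(s>110)&(v>35),c,rad)
    m=cv2.morphologyEx(m.astype(np.uint8),cv2.MORPH_CLOSE,np.ones((5,5)))
    return robust(onplane(n,biggest(m),.070))
def ring(n,im,c,rad):
    h,s,v=hsv(im); m=region((s<60)&(v>150),c,rad)
    return robust(onplane(n,cv2.convexHull(biggest(m))[:,0,:],.080))
def green(n,im,c,rad,z=.067):
    h,s,v=hsv(im); m=region((abs(h-65)<18)&(s>100)&(v>60),c,rad); return robust(onplane(n,biggest(m),z))
def dot(n,im,c,rad,z=.070):
    h,s,v=hsv(im); m=region((h>8)&(h<32)&(s>60)&(v>80),c,rad); b=cv2.moments(m.astype(np.uint8),True)
    return onplane(n,[b['m10']/b['m00'],b['m01']/b['m00']],z)[0][:2],b['m00']
E
python3 - <<'E'
from h import *
np.set_printoptions(precision=4,suppress=True)
for n,cw,cr,cg,cb in(("top",(344,216),(343,221),(380,285),(308,292)),("scene",(269,261),(276,261),(285,199),(347,228))):
    im=cv2.imread(f"pics/{n}0.png")[:,:,::-1].copy(); 
    print(n,"wheel",wheel(n,im,cw,40),"dot",dot(n,im,cw,8),"ring",ring(n,im,cr,52),"key",green(n,im,cg,14),"wt",dot(n,im,cb,12,.072))
    h,s,v=hsv(im); m=region((s<60)&(v>150),cr,52)
    # scale deck corners
    a=cv2.resize(im[cr[1]-60:cr[1]+100,cr[0]-70:cr[0]+90] if n=="top" else im[cr[1]-90:cr[1]+70,cr[0]-70:cr[0]+90],(400,400),interpolation=cv2.INTER_CUBIC)
    if n=="top": A=a
cv2.imwrite("pics/crop1.png",np.hstack([A,a])[:,:,::-1])
E
```

```text
top wheel [ 0.6092 -0.0378  0.0487] dot (array([ 0.6104, -0.0379]), 13.0) ring [ 0.5978 -0.0331  0.08  ] key [ 0.4783 -0.1082  0.009 ] wt (array([0.4618, 0.0301]), 105.0)
scene wheel [ 0.6081 -0.0398  0.0492] dot (array([ 0.6069, -0.0407]), 13.0) ring [ 0.5956 -0.036   0.0799] key [ 0.4787 -0.1104  0.0107] wt (array([0.4616, 0.0296]), 123.0)
```

View pics/crop1.png

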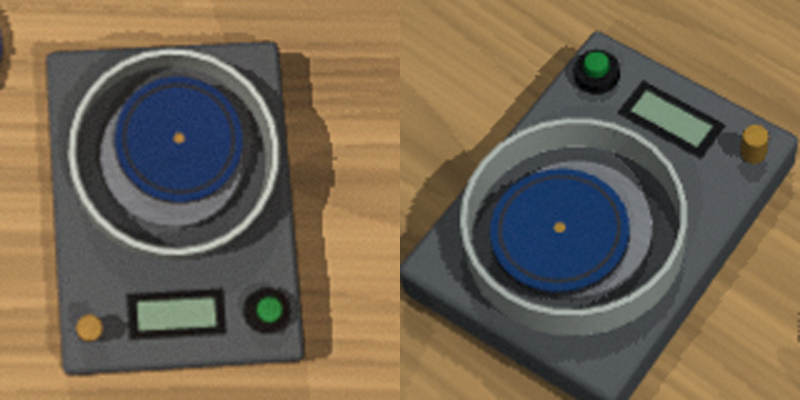

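The crop confirms it: the small blue wheel with the dark circle and brass dot overhangs the pan on the far side. It is offset by about (+12, -4) mm from the ring centre. The key is at about (0.4785, -0.109). Moving above the wheel now.

```bash
cat >> h.py <<'E'
R0=np.array([[1,0,0],[0,-1,0],[0,0,-1.]])
def F(k=3): return np.mean([robot.read_force() for _ in range(k)],0)
E
python3 - <<'E'
from h import *
np.set_printoptions(precision=4,suppress=True)
robot.move_gripper(0.0); print(robot.read_t())
robot.goto([.6085,-.0389,.14],R0); print(robot.read_t(),robot.read_position())
robot.servo_line([.6085,-.0389,.076],speed=.08); robot.dwell(.2)
print(robot.read_t(),robot.read_position(),[robot.read_force() for _ in range(3)])
t=robot.read_t()
robot.servo_line([.6085,-.0389,.075],speed=.02);print(robot.read_t()-t,robot.read_position(),F())
E
```

```text
1.525
4.4583 [ 0.6087 -0.0382  0.1401]
5.6083 [ 0.6088 -0.0388  0.0766] [array([ 0.0386, -0.093 , -0.731 ]), array([ 0.0386, -0.093 , -0.731 ]), array([ 0.0386, -0.093 , -0.731 ])]
0.25 [ 0.6085 -0.0389  0.0751] [-0.8167  0.3078  0.0623]
```

Run:
```python
from h import *
np.set_printoptions(precision=4,suppress=True)
z=.0745; t0=robot.read_t(); L=[]
while z>.066:
    robot.servo_line([.6085,-.0389,z],speed=.005); robot.dwell(.05)
    f=F(1); L.append((z,robot.read_position()[2],f[2]))
    if f[2]>2: break
    z-=.0004
print(np.array(L)); print(robot.read_t(),robot.read_t()-t0,f)
```

```text
[[ 0.0745  0.0744  0.5268]
 [ 0.0741  0.0741 -0.2233]
 [ 0.0737  0.0737 -0.1098]
 [ 0.0733  0.0733  0.4803]
 [ 0.0729  0.0729 -0.2505]
 [ 0.0725  0.0725  0.7623]
 [ 0.0721  0.0721  0.4224]
 [ 0.0717  0.0717  0.057 ]
 [ 0.0713  0.0713 -0.808 ]
 [ 0.0709  0.0709  1.2189]
 [ 0.0705  0.0705 -0.6715]
 [ 0.0701  0.0701 -0.0522]
 [ 0.0697  0.0699  2.0624]]
9.7583 3.9000000000000004 [-0.5371  0.7263  2.0624]
```

```bash
cat >> h.py <<'E'
def Fa(n=6,dt=.02):
    a=[]
    for _ in range(n): robot.dwell(dt); a.append(robot.read_force())
    return np.mean(a,0)
E
python3 - <<'E'
from h import *
np.set_printoptions(precision=4,suppress=True)
z=.0697
while z>.066:
    f=Fa(); print(z,robot.read_position(),f)
    if f[2]>6.5: break
    z-=.00015 
    robot.servo_line([.6085,-.0389,z],speed=.005)
print(robot.read_t())
E
```

```text
0.0697 [ 0.6085 -0.0389  0.0699] [-0.6842  0.2402  2.9289]
0.06955 [ 0.6086 -0.0389  0.0697] [-1.8376  0.4012  5.0818]
0.0694 [ 0.6085 -0.0389  0.0697] [-2.1526  0.5174  6.1656]
0.06925 [ 0.6085 -0.0389  0.0696] [-2.4872  0.603   6.9119]
10.9083
```

Run:
```python
from h import *
np.set_printoptions(precision=4,suppress=True)
p=np.array([.6085,-.0389]); d=np.array([-.012,.0043]); z=.06925; N=9
for i in range(1,N+1):
    q=p+d*i/N
    robot.servo_line([*q,z],speed=.01); f=Fa(5,.01); print(i,z,robot.read_position(),f)
    if f[2]>10: robot.servo_line([*q,z+.0008],speed=.02); break
    z-=np.clip((7.5-f[2])/10000,-.0003,.0002)
print(robot.read_t())
im,_=grab("top","top1.png"); grab("scene","scene1.png")
```

```text
1 0.06925 [ 0.6082 -0.0385  0.0698] [ 2.2714 -2.7412  4.8908]
2 0.06905 [ 0.6071 -0.0379  0.0697] [ 3.1625 -2.0175  5.6782]
3 0.06886781891532495 [ 0.6061 -0.0374  0.0697] [ 3.399  -1.6312  6.2456]
4 0.06874238388818475 [ 0.6048 -0.0368  0.0696] [ 3.973  -1.4187  6.4368]
5 0.06863605971144662 [ 0.6037 -0.0363  0.0696] [ 3.2328 -1.175   7.4008]
6 0.06862614004686295 [ 0.6023 -0.0358  0.0697] [ 3.436  -1.1168  6.9839]
7 0.06857452945424374 [ 0.6011 -0.0353  0.0696] [ 3.4215 -1.3442  6.8878]
8 0.06851331016008913 [ 0.5998 -0.0348  0.0696] [ 3.779  -1.1987  7.0355]
9 0.06846685781797804 [ 0.5985 -0.0343  0.0696] [ 3.6539 -1.1324  7.3042]
13.9083
```

Run:
```python
from h import *
np.set_printoptions(precision=4,suppress=True)
p=robot.read_position()
robot.servo_line([p[0],p[1],.074],speed=.03); robot.servo_line([p[0],p[1],.11],speed=.1)
robot.goto([.4785,-.109,.12],R0); print(robot.read_t())
for n,cw,cr,cg in(("top",(344,221),(343,221),(380,285)),("scene",(275,261),(276,261),(285,199))):
    im,_=grab(n,n+"2.png")
    try: print(n,"wheel",wheel(n,im,cw,40),"dot",dot(n,im,cw,12),"ring",ring(n,im,cr,52))
    except Exception as e: print(n,e)
a=cv2.imread("pics/top2.png")[150:310,260:420]; b=cv2.imread("pics/scene2.png")[171:331,206:366]
cv2.imwrite("pics/crop2.png",cv2.resize(np.hstack([a,b]),(800,400),interpolation=cv2.INTER_CUBIC))
```

```text
15.4917
top wheel [ 0.6    -0.0337  0.0479] dot (array([ 0.5992, -0.0338]), 13.0) ring [ 0.5458 -0.0143  0.0451]
scene wheel [ 0.5981 -0.0358  0.0492] dot (array([ 0.5972, -0.0365]), 11.0) ring [ 0.5959 -0.0359  0.08  ]
```

View pics/crop2.png

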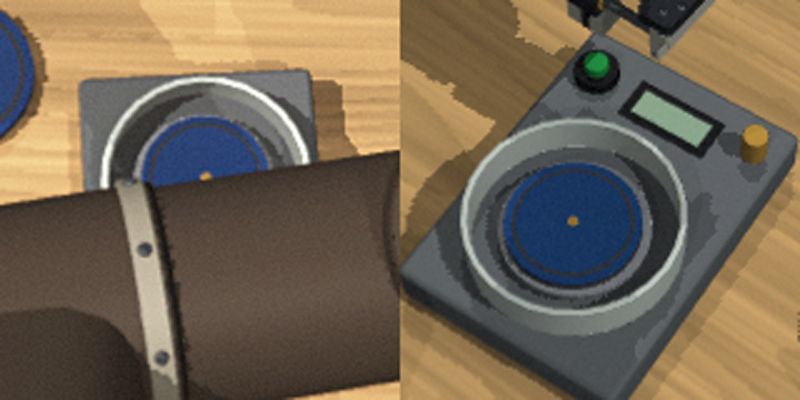

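Run:
```python
from h import *
np.set_printoptions(precision=4,suppress=True)
for n,f,c in(("top","top0",(.5965,-.033)),("scene","scene0",(.5958,-.036)),("scene","scene2",(.5958,-.036))):
    im=cv2.imread(f"pics/{f}.png"); h,s,v=hsv(im[:,:,::-1].copy()); v=cv2.GaussianBlur(v.astype(np.float32),(0,0),.7)
    w=wheel(n,im[:,:,::-1].copy(),{"top":(344,216),"scene":(272,261)}[n],42)
    P=[];rr=np.arange(.050,.062,.0005)
    for a in np.arange(0,2*np.pi,.05):
        e=np.array([np.cos(a),np.sin(a)]); q=np.c_[c+rr[:,None]*e,np.full(len(rr),.060)]; u=proj(n,q).astype(np.float32)
        # skip where wheel covers: distance to wheel in image via plane .070
        g=onplane(n,u,.070)[:,:2]; far=np.hypot(*(g-w[:2]).T)>.053
        val=cv2.remap(v,u[:,0].reshape(1,-1),u[:,1].reshape(1,-1),cv2.INTER_LINEAR)[0]
        G=np.gradient(val); G[~far]=0; k=G.argmin()
        if G[k]<-3 and 0<k<len(rr)-1: P.append(q[k])
    P=np.array(P); 
    if len(P)>8: 
        # known radius fit
        from scipy.optimize import least_squares
        s=least_squares(lambda x:np.hypot(P[:,0]-x[0],P[:,1]-x[1])-.056,c,loss='soft_l1',f_scale=.0007).x
        print(f,len(P),"pan",s,"free",robust(P),"wheel",w)
```

```text
top0 76 pan [ 0.5986 -0.0335] free [ 0.5987 -0.0336  0.0561] wheel [ 0.6092 -0.0378  0.0487]
scene0 70 pan [ 0.596 -0.036] free [ 0.5961 -0.0361  0.0562] wheel [ 0.6081 -0.0398  0.0492]
scene2 90 pan [ 0.5956 -0.0361] free [ 0.5955 -0.0363  0.0562] wheel [ 0.5981 -0.0358  0.0492]
```

Run:
```python
from h import *
np.set_printoptions(precision=4,suppress=True)
x,y=.598,-.0352
robot.goto([x,y,.11],R0); robot.servo_line([x,y,.0715],speed=.06); robot.dwell(.15)
b=Fa(); z=.0704
while z>.066:
    robot.servo_line([x,y,z],speed=.008); f=Fa(4,.015); g=f[2]
    if g>6.3: break
    z-=.0003 if g<2 else .00015
p0=robot.read_position(); print(robot.read_t(),b,z,f,p0)
cx=x
for i in range(7):
    cx-=.0007
    robot.servo_line([cx,y,z],speed=.01); f=Fa(4,.01); p=robot.read_position(); print(z,p,f)
    if f[2]>10.2 or p[0]<p0[0]-.0016: break
    z-=np.clip((7.5-f[2])/10000,-.0003,.0002)
p=robot.read_position()
robot.servo_line([p[0],p[1],.074],speed=.03); robot.servo_line([p[0],p[1],.11],speed=.1)
robot.goto([.4785,-.109,.10],R0); print(robot.read_t())
n="scene"; im,_=grab(n,"scene3.png")
print(wheel(n,im,(275,261),40),dot(n,im,(275,261),12),ring(n,im,(276,261),52),"key",green(n,im,(285,199),14))
cv2.imwrite("pics/crop3.png",cv2.resize(im[171:331,176:376,::-1],(750,600),interpolation=cv2.INTER_CUBIC))
```

```text
19.1833 [ 0.1235  0.0051 -0.0712] 0.06920000000000003 [-2.6108  0.399   7.3546] [ 0.5981 -0.0352  0.0696]
0.06920000000000003 [ 0.598  -0.0352  0.0697] [-0.1074 -0.2147  5.0643]
0.06900000000000002 [ 0.598  -0.0352  0.0697] [ 1.2361 -0.9836  5.4872]
0.06880000000000001 [ 0.5978 -0.0351  0.0697] [ 3.2671 -1.1237  5.5749]
0.06860749357382222 [ 0.5974 -0.035   0.0697] [ 3.823  -1.2757  5.9949]
0.06845698251557747 [ 0.5968 -0.035   0.0696] [ 4.193  -0.7334  5.9195]
0.06829893018217392 [ 0.5963 -0.0349  0.0696] [ 4.0403 -0.2422  6.6043]
22.3667
[ 0.5966 -0.0353  0.0492] (array([ 0.5957, -0.036 ]), 13.0) [ 0.5959 -0.0359  0.08  ] key [ 0.4767 -0.1093  0.0098]
```

View pics/crop3.png

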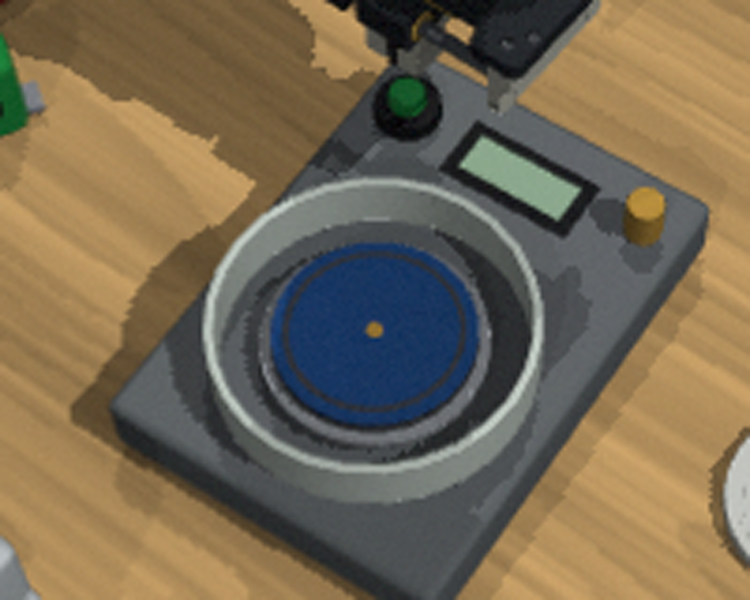

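The wheel now sits within about 1 mm of the centre. In the crop the two fingers look spread, at (415,45) and (500,90), so I'll check the gripper before pressing the key.

Run:
```python
from h import *
print(robot.read_grip_width(),robot.read_position(),robot.read_finger_force())
im,d=grab("scene")
print(proj("scene",[[.4785,-.109,.10],[.4785,-.109,.067],[.4785,-.13,.1],[.4785,-.088,.1]]))
cv2.imwrite("pics/crop4.png",cv2.resize(im[130:230,230:350,::-1],(720,600),interpolation=cv2.INTER_CUBIC))
```

```text
0.003187355706140278 [ 0.47873674 -0.10905636  0.0999011 ] 0.0
[[283.58176763 186.53304451]
 [284.15647003 196.74601955]
 [274.82582562 181.05318702]
 [292.44399865 192.08151717]]
```

View pics/crop4.png

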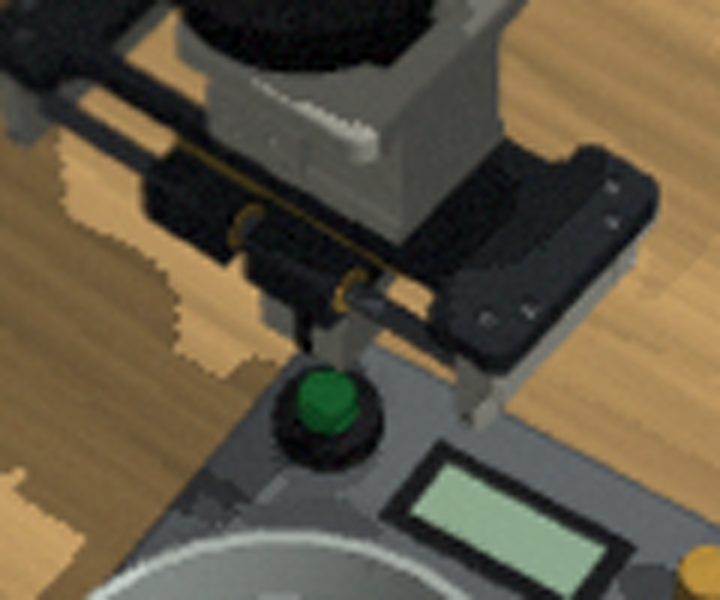

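Gripper is shut (0.003). What looked like a spread finger is the body's end guard, and the tips are above the key. Pressing the key.

Run:
```python
from h import *
np.set_printoptions(precision=4,suppress=True)
x,y=.4785,-.109
robot.servo_line([x,y,.070],speed=.06); robot.dwell(.15); b=Fa(); z=.0685; L=[]
while z>.056:
    robot.servo_line([x,y,z],speed=.015); f=Fa(3,.015)-b; L.append((z,robot.read_position()[2],f[2]))
    if f[2]>8: break
    z-=.0005
robot.dwell(.3); print(np.array(L),robot.read_position(),robot.read_t())
robot.servo_line([x,y,.070],speed=.04); robot.servo_line([x,y,.11],speed=.1)
robot.goto([.45,-.33,.20],R0); robot.dwell(.3)
ims=[]
for n,cw,cr,cg,cb in(("top",(343,222),(343,221),(380,285),(308,292)),("scene",(275,260),(276,261),(285,199),(347,228))):
    im,_=grab(n,n+"5.png")
    try: print(n,"wheel",wheel(n,im,cw,42),"dot",dot(n,im,cw,8),"ring",ring(n,im,cr,52),"key",green(n,im,cg,14),"wt",dot(n,im,cb,12,.072))
    except Exception as e: print(n,e)
    ims.append(cv2.resize(im[cr[1]-90:cr[1]+90,cr[0]-90:cr[0]+90],(400,400),interpolation=cv2.INTER_CUBIC))
cv2.imwrite("pics/crop5.png",np.hstack(ims)[:,:,::-1]); print(robot.read_t())
```

```text
[[ 0.0685  0.0685  0.7536]
 [ 0.068   0.068   0.4351]
 [ 0.0675  0.0675 -0.443 ]
 [ 0.067   0.0671  1.3596]
 [ 0.0665  0.0666  1.3312]
 [ 0.066   0.066   2.2298]
 [ 0.0655  0.0655  1.5027]
 [ 0.065   0.065   2.4868]
 [ 0.0645  0.0645  2.3867]
 [ 0.064   0.064   3.0609]
 [ 0.0635  0.0635  2.5778]
 [ 0.063   0.063   3.1136]
 [ 0.0625  0.0625  3.6778]
 [ 0.062   0.0623  6.4738]
 [ 0.0615  0.0621 11.5835]] [ 0.4786 -0.109   0.0621] 28.1667
top wheel [ 0.5981 -0.0331  0.0482] dot (array([ 0.5987, -0.033 ]), 15.0) ring [ 0.5979 -0.0331  0.0807] key [ 0.4788 -0.1077  0.0098] wt (array([0.4615, 0.0296]), 109.0)
scene wheel [ 0.5967 -0.0352  0.0492] dot (array([ 0.5957, -0.036 ]), 13.0) ring [ 0.5956 -0.036   0.0801] key [ 0.4787 -0.1104  0.0107] wt (array([0.4622, 0.0298]), 128.0)
30.425
```

View pics/crop5.png

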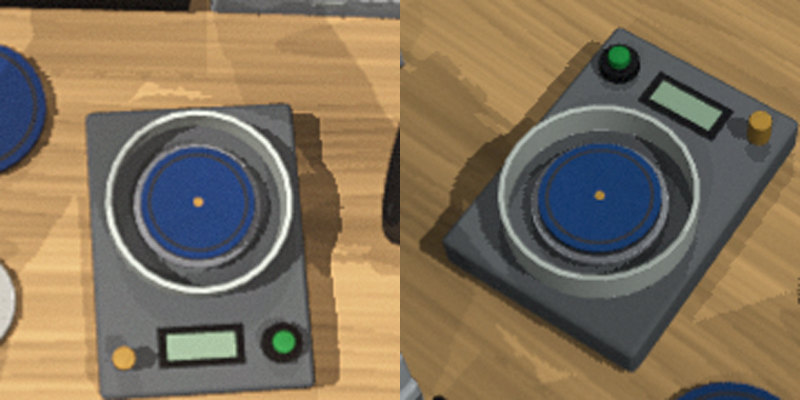

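Both views show the wheel centred within about 1 mm, with an even rim of pan. The key went down about 5 mm to its stop and is back up, and the weight has not moved. Handing in.

```bash
python3 -c "
from rig import robot
print(robot.job_done(),robot.read_t())"
```

```text
the job is handed in; nothing more can be done
the job is handed in; nothing more can be done
```

Job handed in after about 30 s: the wheel is within about 1 mm of the pan's centre, the highest averaged press on it was about 7.5 N, and the zero key was pressed to its stop and is back up with the brass weight unmoved.

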